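# Take a turbidity reading: vial in, light shield on, hold the shutter open

### The job

Ready the turbidity meter for a reading: stand the sample vial upright in the meter's cell well, pushed down to the bottom, and then put over the well's collar the one of the two light shields that fits it, seated all the way down on the case. Only when the well is covered, pull the meter's spring-return shutter slide out by its finger tab until its index stands at the long line of the scale, and finish still holding it there, because it springs shut if let go. Keep the vial upright throughout, and do not disturb the beaker, the dropper bottle or the petri dish.

Things in the scene. Friction and masses are not known exactly. Their poses are not given: they have to be found in the camera images.
- turbidimeter: Bench turbidity meter, fixed. Origin on the worktop below the axis of its cell well; x to its rear, y to its left; front faces -x. White rear block x -75..75, y -88..88, top z = 80 mm; low grey front deck x -169..-75, top z = 38 mm, with display and shutter slide. Well: round hole 28 mm wide, floor z = 52; black collar round its mouth, 40 mm outer diameter, z = 80..90 mm.
- well_floor (a point): Centre of the floor of the cell well, 52 mm above the worktop, 38 mm below the collar's top. Axes as the meter's.
- collar_foot (a point): Centre of the collar's foot, level with the top of the white block (z = 80 mm), on the axis of the well. Axes as the meter's.
- sample_vial: Sample vial: clear glass with black screw cap, 64 mm high in all, glass 24.4 mm in diameter (lower 50 mm), cap 24 mm in diameter (upper 14 mm). Origin at the centre of its underside, z up. Loose, 20 to 35 g, stands on the worktop. In the well its top 26 mm stand out above the collar.
- shield_wide: Wider of two alike pale aluminium light shields: cap open below with a knurled round head on top. Skirt 54 mm outer diameter, 46 mm bore, 42 mm deep, z = 0..46 mm; head 26 mm in diameter, z = 52..72. Origin: centre of its lower rim, z up. Loose, about 70 g, stands rim down. Fits over the 40 mm collar; seated, its rim rests on the white block (z = 80 mm) and clears the vial inside.
- shield_narrow: The narrower light shield (for another well): skirt 39 mm outer diameter, 33 mm bore, so it cannot go over the collar; otherwise as the wide one, head 26 mm in diameter, 72 mm high in all. Origin at the centre of its lower rim. Loose, 50 g. Not needed; it may be left where it is.
- shutter (a joint): Shutter slide, m: 0 fully in (shut), grows as it is pulled straight out along the meter's -x, to its stop at 0.045. A spring draws it back: about 2 N at 0, 8 N at 0.030. Its small index runs beside a scale strip on the deck with a line each 5 mm; it stands at the one long thick line when the joint reads 0.030.
- shutter_tab: Black upright finger tab at the front end of the shutter slide, moves with it: 24 mm along x, 10 mm thick (along y), flat sides, from 48 to 84 mm above the worktop, over the deck. Origin on the slide's centre line, 57 mm above the worktop, 113 mm in front of (-x) the well's axis when shut; axes as the meter's.
- tab_grip (a point): Point in the middle of the finger tab to pinch from above across its y sides: 72 mm above the worktop, 12 mm below the tab's top, 34 mm above the deck. Moves with the slide; 113 mm in front of the well's axis when shut.
- beaker: Bystander: small glass beaker, 54 x 61 mm, 71 mm high. Origin at the centre of its underside.
- dropper: Bystander: amber dropper bottle with black bulb, 31 mm in diameter, 100 mm high. Origin at the centre of its underside.
- dish: Bystander: flat covered petri dish, 91 mm in diameter, 16 mm high. Origin at the centre of its underside.
Mind the look-alikes: they are no part of the job. What is shaped like the sample_vial but pink or red is not meant.

How it is judged:
By the outcome, as a careful person would: the job done as asked, in the order asked, and still so for the second after the job is handed in, while the arm keeps its last pose, push and grip.
It also fails if it takes over 69 s, if anything falls off the work surface, if the arm or the gripper's body presses on something with over 40 N, if the wrist force passes 120 N, or if a joint passes its speed limit or range.

### The arm

A 6-joint arm with a two-finger parallel gripper is mounted at the origin on the work surface; the furniture and walls round the work are solid. World frame = base frame: x ahead of the robot, y to its left, z up, the work surface at z = 0. Lengths are in m, angles in rad, forces in N, time in s.
With the tool pointing down it reaches from about 0.2 to 0.875 m from the base axis. Payload 3.4 kg.
Tool frame: the origin (TCP) lies at the very end of the fingers, on their centre line; the grasp point (between the pads) lies 19 mm behind it (bot.pinch_z is the distance from the TCP to the grasp point, in m); z points along the fingers, y is the direction in which the jaws open and shut (so a half turn about z gives the same grasp; the last joint's range is limited). The gripper opens to 94 mm and grips with 3 to 60 N. Pads are 16 mm wide; open, the fingers measure 119 mm over their backs; the gripper's body (75 mm by 177 mm) begins 78 mm behind the grasp point.
Start: joints at [1.182, 0.276, 1.505, -0, 1.361, -0.121], TCP at [0.152, 0.555, 0.205] pointing down, gripper open.
Joint ranges: [-2.89, 2.89], [-0.75, 2.08], [0.22, 2.7], [-1.18, 4.32], [0.11, 2.71], [-2.7, 2.7]. Speed limits (rad/s): [2.57, 2.57, 3.14, 3.14, 3.14, 3.14].

### API

Orientations are given as [roll, pitch, yaw] about the fixed x, y, z axes, in that order (R = Rz(yaw) Ry(pitch) Rx(roll)).
In Python, from rig import bot gives the robot as it stands.
- The arm moves only by the tool drive_tool, never from a script. Its argument "increments" is a list of rows, each an object with "offset": the shift along the tool's x, y, z in mm, a list of three; "turn": the turn about the tool's z in degrees; "hand": the opening in per cent of the stroke, from 0 (shut) to 100 (fully open). In form: [{"offset": [x, y, z], "turn": turn, "hand": hand}, ...]. A call has 1 to 8 rows; each row shifts and turns the commanded pose from where the row before left it, along the tool's axes as they then stand; what a row does not reach is not made up. A row lasts 1/10 s, in which the tool goes at most 50 mm and 8.59 degrees, less where a joint would pass 70% of its speed; a pose out of reach is approached as far as the arm can. A call is refused whole if a number of a shift passes 50 or a number of a turn 8.59, either way. A call with a gripper value outside its range is refused whole. The fingers move at their own pace and stop on an object; the grip force is fixed at half the most. Time passes only in rows, so rows that do not move let the fingers close. It gives the time, the measured TCP pose, the force and the opening at its end, in the units of the state.
- bot.sense(): the state, without advancing time (a new reading comes with each control period).
- bot.grab_frame(name): name is "scene" or "top" or "wrist"; returns (picture, depth): 480x640x3 uint8, red, green, blue; 480x640 float32, m along the optical axis (not along the pixel's ray), 0 where there is no reading.
- bot.get_calibration(name): a dict with "fovy" (degrees; the focal length in pixels is half the picture's height over the tangent of half this angle, whatever the lens; pixels are square), "cx", "cy" (the principal point, pixels), "k1" (the pictures are not rectified: a ray, as slopes to the right and down, at radius r is drawn at 1 + k1 r^2 times it, then the intrinsics apply), "R" (3x3) and "t" (3): a world point X has camera coordinates R X + t; the wrist camera has in their place "tool_from_camera" (4x4, takes a point from camera to tool coordinates, whose origin is the TCP and whose axes are the flange's). Camera axes: x right, y down, z forward; pixel columns grow to the right and rows downward; lengths in m; the calibration is good to about 2 mm. A picture is of the moment at which its call begins: read the wrist's pose just before it. get_calibration takes no time and is no camera call.
- bot.job_done(): hands the job in, once; it reports no verdict.
The state is a dict: "clock": time; "q": joint angles; "qvel": joint speeds; "effort": joint torques, N m; "ee_pos": TCP position; "tool_rot": TCP orientation; "contact_force": force on the tool from outside, world axes, zero at the start; "moment": the same for the moment, N m; "width": opening from 0.0 (shut) to 1.0 (fully open).
Only numpy, scipy, OpenCV 4.12 (cv2) and the standard library are available. Lean on these libraries where they do the work, as an engineer would, in place of code of your own. Each camera call takes 0.05 s, during which the arm holds its last target. There are 200 camera calls.

## Working session

There is one attempt and no reset: what is moved stays moved. The work goes in short steps, Python scripts to look and compute and a tool call to move; the robot and the scene stay as the last step left them, time stands still between calls to the robot, and variables do not carry over. Pictures are saved under pics/ and viewed, about 8 in all and at most 12, crops included, and the job is handed in when it is done.

Besides the shell and the picture viewer there is one more tool, called after ">>>" as name(argument=value, ...) on one line, values as JSON. drive_tool: Moves the arm, as the interface text tells. Its arguments: {"type":"object","properties":{"increments":{"type":"array","items":{"type":"object","properties":{"offset":{"type":"array","items":{"type":"number"}},"turn":{"type":"number"},"hand":{"type":"number"}}}}},"required":["increments"]}

```bash
mkdir -p pics; ls
cat > h.py <<'E'
import numpy as np, cv2, sys
from rig import bot
from scipy.spatial.transform import Rotation as Ro
def cam(n):
    c=bot.get_calibration(n); f=240/np.tan(np.radians(c["fovy"])/2)
    if n=="wrist":
        s=bot.sense(); M=np.eye(4); r=np.array(s["tool_rot"])
        M[:3,:3]=Ro.from_euler("xyz",r).as_matrix() if r.size==3 else r
        M[:3,3]=s["ee_pos"]; W=M@np.array(c["tool_from_camera"])
    else:
        W=np.eye(4); R=np.array(c["R"]); W[:3,:3]=R.T; W[:3,3]=-R.T@np.array(c["t"])
    return dict(f=f,cx=c["cx"],cy=c["cy"],k1=c["k1"],W=W)
def ray(C,u,v):
    d=np.stack([(np.asarray(u,float)-C["cx"])/C["f"],(np.asarray(v,float)-C["cy"])/C["f"]],-1)
    s=d.copy()
    for _ in range(10): s=d/(1+C["k1"]*(s**2).sum(-1,keepdims=True))
    return np.concatenate([s,np.ones(s.shape[:-1]+(1,))],-1)
def at_z(C,u,v,z):
    d=ray(C,u,v)@C["W"][:3,:3].T; o=C["W"][:3,3]
    return o+d*((z-o[2])/d[...,2])[...,None]
def cloud(C,D):
    v,u=np.mgrid[:480,:640]; P=ray(C,u,v)*D[...,None]
    P=P@C["W"][:3,:3].T+C["W"][:3,3]; P[D==0]=np.nan; return P
def snap(n,tag):
    C=cam(n); im,D=bot.grab_frame(n); cv2.imwrite(f"pics/{tag}.png",im[...,::-1])
    np.savez(f"pics/{tag}.npz",D=D,im=im,**C); return C,im,D
def load(tag):
    z=np.load(f"pics/{tag}.npz"); return {k:z[k] for k in("f","cx","cy","k1","W")},z["im"],z["D"]
E
python3 - <<'E'
from h import *
s=bot.sense();print(s, bot.pinch_z)
for n in("top","scene","wrist"): C,im,D=snap(n,n+"0");print(n,C["f"],C["k1"],C["W"].round(3).tolist())
E
```

```text
pics
{'clock': 0.0, 'q': array([ 1.18199375e+00,  2.76579361e-01,  1.50610404e+00, -3.16586049e-05,
        1.36070461e+00, -1.21004428e-01]), 'qvel': array([-0.0002717 , -0.00110339,  0.0006551 ,  0.00075782, -0.00121188,
        0.00036731]), 'effort': array([ 2.62175236e-04, -4.04579115e+01, -2.37240136e+01,  7.00870156e-02,
        3.39629443e-02, -1.33525450e-04]), 'ee_pos': array([0.15195382, 0.55397304, 0.20462526]), 'tool_rot': array([-3.13980669e+00, -1.85992231e-04,  2.87380097e+00]), 'contact_force': array([ 0.24300753, -0.56392273,  0.9002265 ]), 'moment': array([-0.00043011,  0.0052327 , -0.02392798]), 'width': 0.9998377271081477} 0.0188
top 577.2161485123105 -0.04928181762935062 [[0.018, -0.998, 0.065, 0.413], [-1.0, -0.017, 0.013, 0.046], [-0.012, -0.066, -0.998, 1.587], [0.0, 0.0, 0.0, 1.0]]
scene 436.85084736920686 -0.09696264010728221 [[-0.998, 0.007, -0.057, 0.562], [0.053, 0.49, -0.87, 0.937], [0.022, -0.872, -0.49, 0.587], [0.0, 0.0, 0.0, 1.0]]
wrist 432.4261646290068 -0.0969185897403207 [[0.264, 0.928, 0.261, 0.076], [0.964, -0.254, -0.073, 0.576], [-0.002, 0.271, -0.963, 0.384], [0.0, 0.0, 0.0, 1.0]]
```

View pics/top0.png

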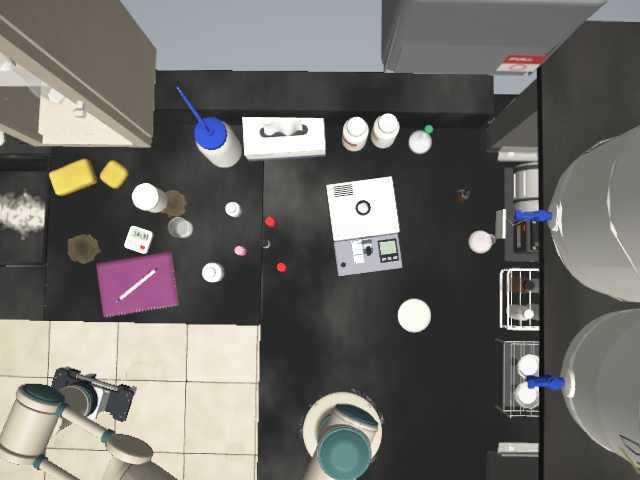

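View pics/scene0.png

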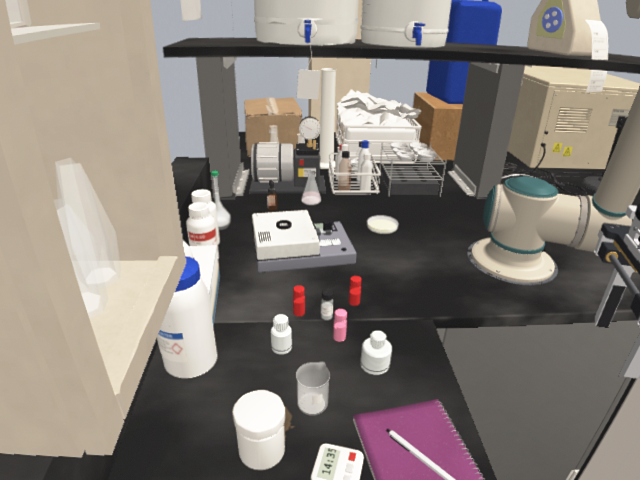

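The top view shows the meter at (363,208), and the black-capped vial at (265,244) among red and pink look-alikes. The two shields are at (233,208) and (212,271), the beaker is at (180,228) and the dish at (414,316). Next I'll enlarge the view and measure.

Run:
```python
from h import *
C,im,D=load("top0")
a=cv2.resize(im[190:300,160:305],None,fx=5.5,fy=5.5,interpolation=cv2.INTER_CUBIC)[...,::-1]
b=cv2.resize(im[170:285,320:410],None,fx=5.2,fy=5.2,interpolation=cv2.INTER_CUBIC)[...,::-1]
cv2.imwrite("pics/a.png",a[:600,:800]);cv2.imwrite("pics/b.png",b)
P=cloud(C,D)
for n,u,v in[("vial",265,244),("sA",233,208),("sB",212,271),("pink",240,251),("r1",270,222),("r2",281,267),("meter",345,220)]:
    w=P[v-12:v+13,u-12:u+13].reshape(-1,3); p=P[v-1:v+2,u-1:u+2].reshape(-1,3)
    print(n,np.nanmedian(p,0).round(4),"maxz",np.nanmax(w[:,2]).round(4))
    for lo,hi in((.01,.05),(.05,.2)):
        q=w[(w[:,2]>lo)&(w[:,2]<hi)]
        if len(q): print("   ",lo,len(q),q.min(0).round(4),q.max(0).round(4))
```

```text
vial [0.5005 0.2124 0.0641] maxz 0.0737
    0.01 21 [0.4934 0.1862 0.0103] [0.5372 0.2354 0.0478]
    0.05 62 [0.4949 0.2057 0.0512] [0.5161 0.2283 0.0737]
sA [0.5941 0.2985 0.0742] maxz 0.0803
    0.01 98 [0.5762 0.2843 0.01  ] [0.6144 0.3306 0.0494]
    0.05 97 [0.5803 0.2933 0.0502] [0.6106 0.324  0.0803]
sB [0.4265 0.3495 0.0745] maxz 0.0774
    0.01 223 [0.3971 0.3306 0.0102] [0.4486 0.3831 0.05  ]
    0.05 115 [0.4028 0.3352 0.05  ] [0.4454 0.3785 0.0774]
pink [0.4808 0.2784 0.0642] maxz 0.0739
    0.01 28 [0.4526 0.2676 0.0104] [0.4973 0.316  0.0492]
    0.05 65 [0.473  0.2716 0.0511] [0.4941 0.2946 0.0739]
r1 [0.5595 0.2001 0.0637] maxz 0.0722
    0.01 22 [0.5316 0.1862 0.0103] [0.5665 0.2129 0.0498]
    0.05 65 [0.5517 0.1929 0.0527] [0.5726 0.2142 0.0722]
r2 [0.4405 0.1686 0.0644] maxz 0.0726
    0.01 18 [0.4301 0.1578 0.0147] [0.4523 0.1733 0.0475]
    0.05 59 [0.4324 0.1591 0.0526] [0.4511 0.1796 0.0726]
meter [0.5667 0.0022 0.0794] maxz 0.0956
    0.05 623 [ 0.5338 -0.0297  0.0724] [0.5987 0.0343 0.0956]
```

View pics/a.png

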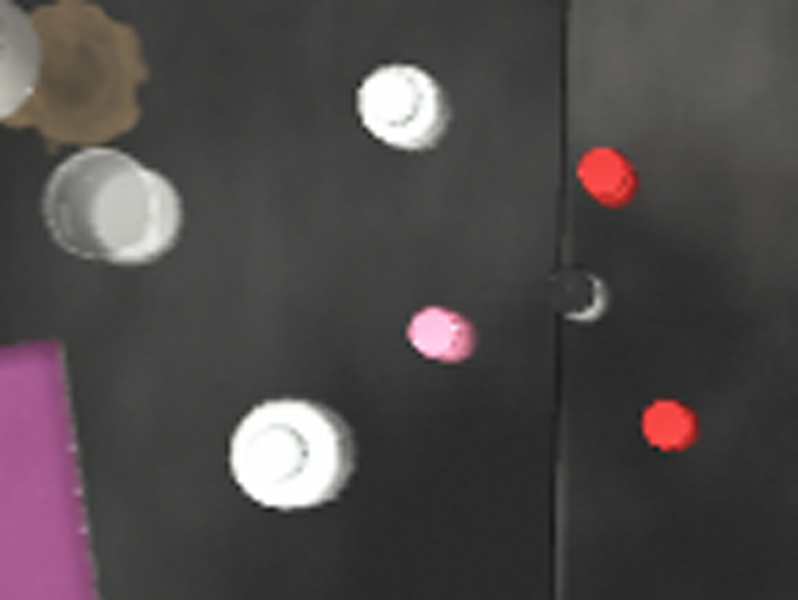

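View pics/b.png

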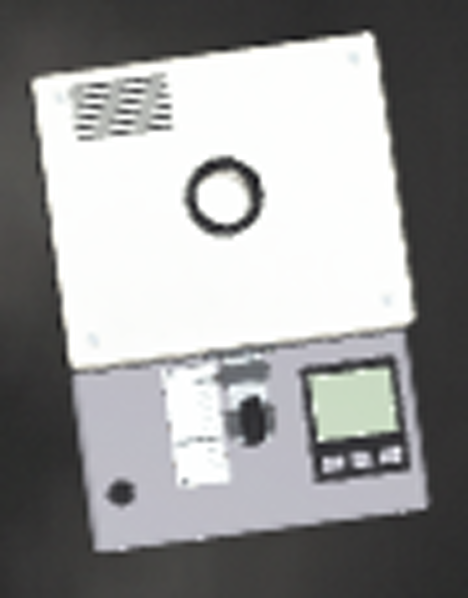

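Object B at (212,271) is clearly the wide shield. Its crop head centre is (277,453) and the vial cap is at (575,293). The collar centre is at (224,196) in crop b and the tab at (253,420). Next I'll turn these into positions.

```bash
cat >> h.py <<'E'
def go(x,y,z,yaw=None):
    "offset in tool axes (mm) and turn (deg) from measured pose; tool assumed pointing down"
    s=bot.sense(); R=Ro.from_euler("xyz",s["tool_rot"]).as_matrix()
    d=R.T@(np.array([x,y,z])-s["ee_pos"])*1e3
    t=0 if yaw is None else np.degrees((s["tool_rot"][2]-yaw+np.pi)%(2*np.pi)-np.pi)
    print("pos",s["ee_pos"].round(4),"rot",s["tool_rot"].round(4),"-> offset mm",d.round(1),"turn",round(t,1),"t",round(s["clock"],2),"F",s["contact_force"].round(1),"w",round(s["width"],3))
E
python3 - <<'E'
from h import *
C,im,D=load("top0")
A=lambda x,y,z:at_z(C,160+x/5.5,190+y/5.5,z)
B=lambda x,y,z:at_z(C,320+x/5.2,170+y/5.2,z)
print("vial",A(575,293,.064),"wide",A(277,453,.072),"narrow",A(393,101,.072))
print("collar",B(224,196,.09),"tab",B(253,420,.084))
c=[B(33,77,.08),B(372,33,.08),B(412,322,.08),B(72,368,.08)]
for i in range(4):
    d=c[i]-c[(i+1)%4]; print(c[i].round(4),np.linalg.norm(d).round(4),np.degrees(np.arctan2(d[1],d[0])).round(2))
print(np.mean(c,0))
go(.495,.212,.22,np.pi+.13)
E
```

```text
vial [0.50245911 0.21375765 0.064     ] wide [0.42282731 0.35396982 0.072     ] narrow [0.59305921 0.30298794 0.072     ]
collar [ 0.59829621 -0.04406201  0.09      ] tab [ 0.48640841 -0.06041244  0.084     ]
[0.6586 0.0528 0.08  ] 0.1733 98.42
[ 0.684  -0.1186  0.08  ] 0.1482 8.33
[ 0.5374 -0.1401  0.08  ] 0.1727 -81.29
[0.5112 0.0306 0.08  ] 0.149 -171.45
[ 0.59777426 -0.04382351  0.08      ]
pos [0.152  0.5541 0.2048] rot [-3.1402e+00 -2.0000e-04  2.8737e+00] -> offset mm [-421.3 -239.2  -14.9] turn -22.8 t 0.15 F [-0.  -0.3 -0.8] w 1.0
```

>>> drive_tool(increments=[{"offset": [0, 0, -5], "turn": -7.95, "hand": 60}, {"offset": [0, 0, -5], "turn": -7.95, "hand": 60}, {"offset": [0, 0, -5], "turn": -7.95, "hand": 60}])

```text
clock: 0.45
ee_pos: [0.1521, 0.5543, 0.2202]
tool_rot: [-3.141, -0.0, -2.987]
contact_force: [-0.1, -1.0, 0.1]
width: 0.781
```

```bash
python3 -c "
from h import *
go(.47,.22,.22,np.pi+.148)"
```

```text
pos [0.1521 0.5543 0.2202] rot [-3.1408e+00 -5.0000e-04 -2.9874e+00] -> offset mm [-262.8 -379.1    0.4] turn 0.4 t 0.45 F [-0.1 -1.   0.1] w 0.781
```

>>> drive_tool(increments=[{"offset": [-12, -18, 0], "turn": 0, "hand": 60}, {"offset": [-26, -37, 0], "turn": 0, "hand": 60}, {"offset": [-28, -40, 0], "turn": 0, "hand": 60}, {"offset": [-28, -40, 0], "turn": 0, "hand": 60}, {"offset": [-28, -40, 0], "turn": 0, "hand": 60}, {"offset": [-28, -40, 0], "turn": 0, "hand": 60}, {"offset": [-28, -40, 0], "turn": 0, "hand": 60}, {"offset": [-28, -40, 0], "turn": 0.4, "hand": 60}])

```text
clock: 1.25
ee_pos: [0.4004, 0.2916, 0.2204]
tool_rot: [3.141, 0.0, -3.0]
contact_force: [-0.1, 1.3, -1.5]
width: 0.598
```

>>> drive_tool(increments=[{"offset": [-28, -40, 0], "turn": 0, "hand": 60}, {"offset": [-20, -30, 0], "turn": 0, "hand": 60}, {"offset": [-9, -14, 0], "turn": 0, "hand": 60}, {"offset": [0, 0, 0], "turn": 0, "hand": 60}, {"offset": [0, 0, 0], "turn": 0, "hand": 60}])

```text
clock: 1.75
ee_pos: [0.4673, 0.2183, 0.2201]
tool_rot: [3.141, -0.001, -3.001]
contact_force: [0.2, -0.4, 0.0]
width: 0.602
```

```bash
python3 -c "
from h import *
go(.5025,.2138,.043,np.pi+.148)
C,im,D=snap('wrist','w1')
def proj(p):
    c=C['W'][:3,:3].T@(np.array(p)-C['W'][:3,3]);s=c[:2]/c[2];s=s*(1+C['k1']*(s@s));return s*C['f']+[C['cx'],C['cy']]
print(proj([.5025,.2138,.064]))"
```

```text
pos [0.4673 0.2183 0.2201] rot [ 3.1409e+00 -1.2000e-03 -3.0009e+00] -> offset mm [-34.5  -9.5 177.1] turn -0.4 t 1.75 F [ 0.2 -0.4  0. ] w 0.602
[306.04756315 266.50878213]
```

View pics/w1.png

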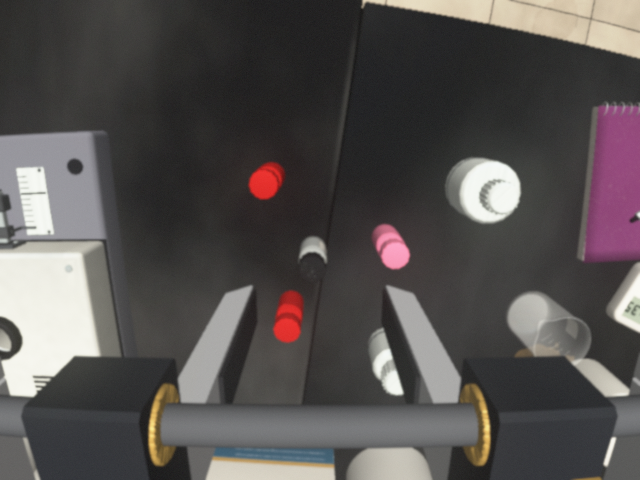

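The wrist picture shows the black cap at about (313,264), with the shield head at (500,196). I'll refine with depth.

Run:
```python
from h import *
C,im,D=load("w1"); P=cloud(C,D)
print("px", at_z(C,313,264,.064), "wide px",at_z(C,499,196,.072))
w=P[225:290,290:340].reshape(-1,3); q=w[(w[:,2]>.058)&(w[:,2]<.07)]
print(len(q),np.median(q[:,2]),q.min(0),q.max(0),(q.min(0)+q.max(0))/2)
w=P[150:240,430:530].reshape(-1,3); q=w[(w[:,2]>.066)&(w[:,2]<.078)]
print(len(q),np.median(q[:,2]),q.min(0),q.max(0),(q.min(0)+q.max(0))/2)
w=P[300:380,:60].reshape(-1,3);print(np.nanmedian(w[:,2]))
```

```text
px [0.49956054 0.21913722 0.064     ] wide px [0.42185996 0.35438665 0.072     ]
618 0.06412185151098945 [0.49255721 0.20711142 0.05806117] [0.51585268 0.22944307 0.06632712] [0.50420495 0.21827724 0.06219415]
914 0.0719109269931826 [0.4096544  0.34443712 0.06602696] [0.43657971 0.37273885 0.07456075] [0.42311705 0.35858798 0.07029386]
0.08031631728986866
```

>>> drive_tool(increments=[{"offset": [-9, -2, 15], "turn": 0, "hand": 60}, {"offset": [-15, -3, 30], "turn": 0, "hand": 60}, {"offset": [-10, 0, 35], "turn": -0.4, "hand": 60}, {"offset": [0, 0, 15], "turn": 0, "hand": 60}, {"offset": [0, 0, 0], "turn": 0, "hand": 60}, {"offset": [0, 0, 0], "turn": 0, "hand": 60}])

```text
clock: 2.4
ee_pos: [0.5016, 0.2191, 0.1259]
tool_rot: [3.141, 0.0, -2.991]
contact_force: [-0.0, 0.4, 0.2]
width: 0.6
```

Run:
```python
from h import *
C,im,D=snap("wrist","w2"); P=cloud(C,D)
go(.502,.217,.043,np.pi+.148)
m=(P[...,2]>.060)&(P[...,2]<.068)&(abs(P[...,0]-.502)<.025)&(abs(P[...,1]-.217)<.025)
v,u=np.nonzero(m);print(len(u),u.min(),u.max(),v.min(),v.max()); q=P[m]
(x,y),r=cv2.minEnclosingCircle(q[:,:2].astype(np.float32)*1000);print(x,y,r,np.median(q[:,2]))
cv2.imwrite("pics/w2c.png",cv2.resize(im[220:380,220:420],None,fx=4,fy=3.75 if 0 else 3.7)[:590,:,::-1])
```

```text
pos [0.5023 0.219  0.1266] rot [ 3.1411e+00  1.8000e-03 -2.9917e+00] -> offset mm [ 0.7 -2.  83.6] turn 0.1 t 2.45 F [ 0.3 -0.  -0.2] w 0.602
1149 296 334 246 284
503.98870849609375 218.555908203125 11.761148452758789 0.0642823147256717
```

View pics/w2c.png

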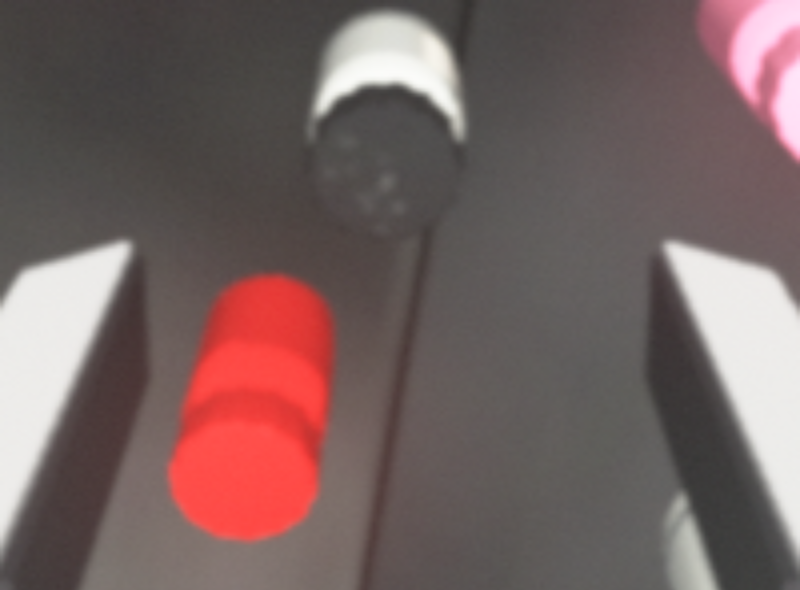

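The vial cap spans u 296–334, v 246–284. That fits (504.0, 218.6) mm with radius 11.8, against 12 expected. I'll descend and grasp.

>>> drive_tool(increments=[{"offset": [-1.7, 0, 15], "turn": 0, "hand": 60}, {"offset": [0, 0, 25], "turn": 0, "hand": 60}, {"offset": [0, 0, 25], "turn": 0, "hand": 60}, {"offset": [0, 0, 13], "turn": 0, "hand": 60}, {"offset": [0, 0, 5.5], "turn": 0, "hand": 60}, {"offset": [0, 0, 0], "turn": 0, "hand": 60}])

```text
clock: 3.05
ee_pos: [0.5041, 0.2186, 0.0426]
tool_rot: [3.141, 0.001, -2.993]
contact_force: [-0.1, 0.2, 0.0]
width: 0.6
```

>>> drive_tool(increments=[{"offset": [0, 0, 0], "turn": 0, "hand": 40}, {"offset": [0, 0, 0], "turn": 0, "hand": 30}, {"offset": [0, 0, 0], "turn": 0, "hand": 10}, {"offset": [0, 0, 0], "turn": 0, "hand": 0}, {"offset": [0, 0, 0], "turn": 0, "hand": 0}, {"offset": [0, 0, 0], "turn": 0, "hand": 0}])

```text
clock: 3.65
ee_pos: [0.5042, 0.2183, 0.0423]
tool_rot: [3.141, 0.001, -2.993]
contact_force: [-0.8, -0.4, 1.8]
width: 0.252
```

>>> drive_tool(increments=[{"offset": [0, 0, -5], "turn": 0, "hand": 0}, {"offset": [0, 0, -15], "turn": 0, "hand": 0}, {"offset": [0, 0, -30], "turn": 0, "hand": 0}, {"offset": [0, 0, -35], "turn": 0, "hand": 0}, {"offset": [0, 0, -35], "turn": 0, "hand": 0}, {"offset": [0, 0, -25], "turn": 0, "hand": 0}, {"offset": [0, 0, -10], "turn": 0, "hand": 0}, {"offset": [0, 0, 0], "turn": 0, "hand": 0}])

```text
clock: 4.45
ee_pos: [0.5045, 0.2184, 0.1982]
tool_rot: [3.141, 0.003, -2.993]
contact_force: [-0.1, 0.4, -0.2]
width: 0.249
```

```bash
python3 -c "
from h import *
go(.60,.04,.2,np.pi+.148)"
```

```text
pos [0.5045 0.2184 0.1982] rot [ 3.1412e+00  2.7000e-03 -2.9931e+00] -> offset mm [ -68.1 -190.6   -1.7] turn 0.0 t 4.45 F [-0.1  0.4 -0.2] w 0.249
```

>>> drive_tool(increments=[{"offset": [-4, -10, 0], "turn": 0, "hand": 0}, {"offset": [-9, -25, 0], "turn": 0, "hand": 0}, {"offset": [-12, -34, 0], "turn": 0, "hand": 0}, {"offset": [-12, -34, 0], "turn": 0, "hand": 0}, {"offset": [-12, -34, 0], "turn": 0, "hand": 0}, {"offset": [-11, -30, 0], "turn": 0, "hand": 0}, {"offset": [-6, -18, 0], "turn": 0, "hand": 0}, {"offset": [-2, -6, 0], "turn": 0, "hand": 0}])

```text
clock: 5.25
ee_pos: [0.5994, 0.0374, 0.1951]
tool_rot: [3.141, -0.003, -2.996]
contact_force: [-0.1, 0.4, -0.2]
width: 0.251
```

>>> drive_tool(increments=[{"offset": [0, 0, 0], "turn": 0, "hand": 0}, {"offset": [0, 0, 0], "turn": 0, "hand": 0}])

```text
clock: 5.45
ee_pos: [0.5985, 0.0404, 0.1965]
tool_rot: [3.14, -0.001, -2.993]
contact_force: [0.4, 0.7, -0.7]
width: 0.249
```

Run:
```python
from h import *
C,im,D=snap("wrist","w3"); P=cloud(C,D)
go(.598,-.044,.2,np.pi+.148)
m=(P[...,2]>.086)&(P[...,2]<.096)&(abs(P[...,0]-.598)<.03)&(abs(P[...,1]+.042)<.03)
v,u=np.nonzero(m);print(len(u),u.min(),u.max(),v.min(),v.max()); q=P[m]
(x,y),r=cv2.minEnclosingCircle(q[:,:2].astype(np.float32)*1000);print(x,y,r,np.median(q[:,2]))
```

```text
pos [0.5986 0.0406 0.1968] rot [ 3.1407e+00 -7.0000e-04 -2.9919e+00] -> offset mm [ 13.2 -83.6  -3.2] turn 0.1 t 5.5 F [-0.2  0.2 -0.8] w 0.247
1344 171 228 196 252
598.6516723632812 -41.59397506713867 20.21541404724121 0.08974169375017726
```

View pics/w3.png

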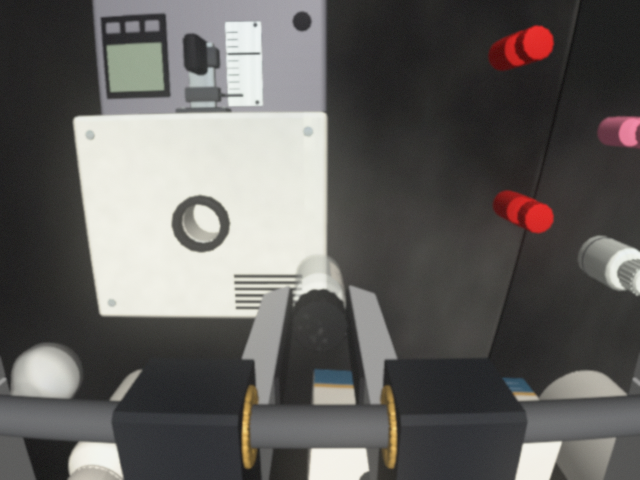

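The collar spans u 171–228, v 196–252. That fits (598.7, −41.6) mm with radius 20.2 at z .0897. I'll check the vial's offset in the hand and the meter yaw from the same picture.

Run:
```python
from h import *
C,im,D=load("w3"); P=cloud(C,D)
m=(P[...,2]>.209)&(P[...,2]<.222); m[:,:285]=0;m[:,356:]=0;m[:270]=0;m[352:]=0
q=P[m];print(len(q),np.median(q[:,2]),(q.min(0)+q.max(0))/2,np.ptp(q,axis=0)); v,u=np.nonzero(m);print(u.min(),u.max(),v.min(),v.max())
print("px cap",at_z(C,320,320,.218))
c=[at_z(C,u,v,.08) for u,v in((75,118),(326,113),(327,316),(100,317))]
for i in range(4):
    d=c[i]-c[(i+1)%4]; print(c[i].round(4),np.linalg.norm(d).round(4),np.degrees(np.arctan2(d[1],d[0])).round(2))
print(np.mean(c,0))
t=(P[...,2]>.079)&(P[...,2]<.09); t[:, :175]=0;t[:,225:]=0;t[:25]=0;t[85:]=0
q=P[t]; print("tab",len(q),(q.min(0)+q.max(0))/2,np.ptp(q,axis=0)) if len(q) else 0
```

```text
2947 0.21831772650702638 [0.59803657 0.04052491 0.21547625] [0.02344099 0.02873437 0.01292698]
285 355 291 351
px cap [0.59538048 0.04136261 0.218     ]
[ 0.5386 -0.1361  0.08  ] 0.1715 -81.32
[0.5127 0.0334 0.08  ] 0.1458 -170.9
[0.6567 0.0564 0.08  ] 0.1745 99.33
[ 0.685  -0.1157  0.08  ] 0.1478 7.92
[ 0.59827129 -0.04051458  0.08      ]
tab 629 [ 0.4867952  -0.05873698  0.08248129] [0.0238935  0.01394395 0.00655183]
```

>>> drive_tool(increments=[{"offset": [1, -8, 0], "turn": 0, "hand": 0}, {"offset": [3, -18, 0], "turn": 0, "hand": 0}, {"offset": [4, -25, 0], "turn": 0, "hand": 0}, {"offset": [3, -20, 0], "turn": 0, "hand": 0}, {"offset": [1, -10.3, 0], "turn": 0, "hand": 0}, {"offset": [0, 0, 0], "turn": 0, "hand": 0}, {"offset": [0, 0, 0], "turn": 0, "hand": 0}, {"offset": [0, 0, 0], "turn": 0, "hand": 0}])

```text
clock: 6.3
ee_pos: [0.5995, -0.0418, 0.197]
tool_rot: [3.141, 0.0, -2.992]
contact_force: [-0.4, -0.5, -0.2]
width: 0.252
```

```bash
python3 -c "
from h import *
go(.599,-.0416,.14,np.pi+.148)"
```

```text
pos [ 0.5995 -0.0418  0.197 ] rot [ 3.1409e+00  2.0000e-04 -2.9922e+00] -> offset mm [ 0.4  0.2 57. ] turn 0.1 t 6.3 F [-0.4 -0.5 -0.2] w 0.252
```

>>> drive_tool(increments=[{"offset": [0.4, 0.2, 10], "turn": 0, "hand": 0}, {"offset": [0, 0, 20], "turn": 0, "hand": 0}, {"offset": [0, 0, 18], "turn": 0, "hand": 0}, {"offset": [0, 0, 7], "turn": 0, "hand": 0}, {"offset": [0, 0, 4], "turn": 0, "hand": 0}, {"offset": [0, 0, 4], "turn": 0, "hand": 0}, {"offset": [0, 0, 4], "turn": 0, "hand": 0}, {"offset": [0, 0, 0], "turn": 0, "hand": 0}])

```text
clock: 7.1
ee_pos: [0.5991, -0.0426, 0.1299]
tool_rot: [3.141, 0.0, -2.993]
contact_force: [-1.1, -0.3, 0.1]
width: 0.252
```

>>> drive_tool(increments=[{"offset": [0, 0.6, 2], "turn": 0, "hand": 0}, {"offset": [0, 0, 4], "turn": 0, "hand": 0}, {"offset": [0, 0, 4], "turn": 0, "hand": 0}, {"offset": [0, 0, 0], "turn": 0, "hand": 0}])

```text
clock: 7.5
ee_pos: [0.5985, -0.042, 0.1193]
tool_rot: [3.141, -0.001, -2.993]
contact_force: [-0.1, 0.3, -0.3]
width: 0.245
```

In the well, with no contact force. I'll continue to the floor, where the TCP should read about .0945.

>>> drive_tool(increments=[{"offset": [0, 0, 5], "turn": 0, "hand": 0}, {"offset": [0, 0, 6], "turn": 0, "hand": 0}, {"offset": [0, 0, 6], "turn": 0, "hand": 0}, {"offset": [0, 0, 4], "turn": 0, "hand": 0}, {"offset": [0, 0, 2], "turn": 0, "hand": 0}, {"offset": [0, 0, 0], "turn": 0, "hand": 0}])

```text
clock: 8.1
ee_pos: [0.5988, -0.042, 0.0965]
tool_rot: [3.141, -0.001, -2.993]
contact_force: [0.7, 0.2, -0.9]
width: 0.25
```

>>> drive_tool(increments=[{"offset": [0, 0, 1.5], "turn": 0, "hand": 0}, {"offset": [0, 0, 1], "turn": 0, "hand": 0}, {"offset": [0, 0, 0], "turn": 0, "hand": 0}])

```text
clock: 8.4
ee_pos: [0.599, -0.042, 0.0945]
tool_rot: [3.142, 0.0, -2.993]
contact_force: [-0.4, -0.3, -0.3]
width: 0.252
```

>>> drive_tool(increments=[{"offset": [0, 0, 1], "turn": 0, "hand": 0}, {"offset": [0, 0, 0.5], "turn": 0, "hand": 0}, {"offset": [0, 0, 0], "turn": 0, "hand": 0}])

```text
clock: 8.7
ee_pos: [0.5995, -0.0421, 0.0943]
tool_rot: [-3.141, 0.002, -2.993]
contact_force: [-0.9, 0.0, 4.9]
width: 0.248
```

The floor contact reads 4.9 N up at TCP .0943, which is .052 + .0423 as it should be. I'll release and rise.

>>> drive_tool(increments=[{"offset": [0, 0, 0], "turn": 0, "hand": 30}, {"offset": [0, 0, 0], "turn": 0, "hand": 40}, {"offset": [0, 0, 0], "turn": 0, "hand": 50}, {"offset": [0, 0, -5], "turn": 0, "hand": 60}, {"offset": [0, 0, -15], "turn": 0, "hand": 60}, {"offset": [0, 0, -30], "turn": 0, "hand": 60}, {"offset": [0, 0, -35], "turn": 0, "hand": 60}, {"offset": [0, 0, -25], "turn": 0, "hand": 60}])

```text
clock: 9.5
ee_pos: [0.5997, -0.0422, 0.2053]
tool_rot: [-3.141, 0.002, -2.993]
contact_force: [-0.5, -0.5, -0.1]
width: 0.599
```

Run:
```python
from h import *
C,im,D=snap("wrist","w4"); P=cloud(C,D)
m=(P[...,2]>.108)&(P[...,2]<.124)&(abs(P[...,0]-.598)<.025)&(abs(P[...,1]+.042)<.025)
q=P[m];(x,y),r=cv2.minEnclosingCircle(q[:,:2].astype(np.float32)*1000);print(len(q),x,y,r,np.median(q[:,2]))
A=np.c_[q[:,:2]-q[:,:2].mean(0),np.ones(len(q))];print("tilt",np.linalg.lstsq(A,q[:,2],rcond=None)[0])
go(.423,.357,.2,np.pi+.148)
```

```text
1005 599.1050415039062 -42.021080017089844 11.89696979522705 0.11618059799889152
tilt [0.09571233 0.01130664 0.11581845]
pos [ 0.6019 -0.0426  0.2095] rot [-3.1384  0.0092 -2.993 ] -> offset mm [117.9 421.7   7.1] turn 0.0 t 9.55 F [ 1.1 -0.7  1.6] w 0.601
```

The vial is seated, with its cap top at z .116 and centred on (599.1, −42.0). Now the wide shield.

>>> drive_tool(increments=[{"offset": [5, 18, 0], "turn": 0, "hand": 60}, {"offset": [10, 37, 0], "turn": 0, "hand": 60}, {"offset": [12, 43, 0], "turn": 0, "hand": 60}, {"offset": [12, 43, 0], "turn": 0, "hand": 60}, {"offset": [12, 43, 0], "turn": 0, "hand": 60}, {"offset": [12, 43, 0], "turn": 0, "hand": 60}, {"offset": [12, 43, 0], "turn": 0, "hand": 60}, {"offset": [12, 43, 0], "turn": 0, "hand": 60}])

```text
clock: 10.35
ee_pos: [0.4633, 0.2564, 0.2011]
tool_rot: [-3.142, -0.004, -2.993]
contact_force: [0.5, -0.2, 0.3]
width: 0.6
```

>>> drive_tool(increments=[{"offset": [12, 43, 0], "turn": 0, "hand": 60}, {"offset": [10, 36, 20], "turn": 0, "hand": 60}, {"offset": [6, 22, 30], "turn": 0, "hand": 60}, {"offset": [2, 7, 20], "turn": 0, "hand": 60}, {"offset": [0, 0, 0], "turn": 0, "hand": 60}, {"offset": [0, 0, 0], "turn": 0, "hand": 60}, {"offset": [0, 0, 0], "turn": 0, "hand": 60}])

```text
clock: 11.05
ee_pos: [0.4214, 0.3569, 0.1337]
tool_rot: [3.141, 0.001, -2.994]
contact_force: [-0.3, -0.4, -0.0]
width: 0.604
```

Run:
```python
from h import *
C,im,D=snap("wrist","w5"); P=cloud(C,D)
for lo,hi,R in((.068,.078,.025),(.04,.05,.04)):
    m=(P[...,2]>lo)&(P[...,2]<hi)&(abs(P[...,0]-.423)<R)&(abs(P[...,1]-.357)<R)
    v,u=np.nonzero(m);print(u.min(),u.max(),v.min(),v.max())
    q=P[m];(x,y),r=cv2.minEnclosingCircle(q[:,:2].astype(np.float32)*1000);print(len(q),x,y,r,np.median(q[:,2]))
go(x/1e3,y/1e3,.049,np.pi+.148)
```

```text
296 342 242 286
1511 423.5458679199219 358.41436767578125 13.93082332611084 0.0719780935758107
279 359 211 289
3176 423.3682861328125 358.3019104003906 26.83385467529297 0.04589556585260113
pos [0.4218 0.3569 0.134 ] rot [ 3.1409e+00  1.7000e-03 -2.9941e+00] -> offset mm [-1.7  1.1 85. ] turn -0.0 t 11.1 F [ 0.5 -0.1 -1. ] w 0.6
```

View pics/w5.png

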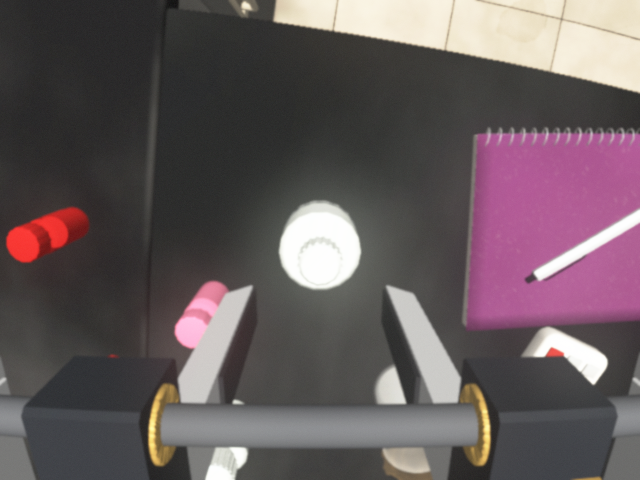

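The shield is confirmed as the wide one: skirt radius 26.8 mm, centred under the fingers at (423.4, 358.3), with its head at pixel (320,262). I'll descend and grasp.

>>> drive_tool(increments=[{"offset": [-1.7, 1.1, 15], "turn": 0, "hand": 60}, {"offset": [0, 0, 28], "turn": 0, "hand": 60}, {"offset": [0, 0, 24], "turn": 0, "hand": 60}, {"offset": [0, 0, 12], "turn": 0, "hand": 60}, {"offset": [0, 0, 5.5], "turn": 0, "hand": 60}, {"offset": [0, 0, 0], "turn": 0, "hand": 60}, {"offset": [0, 0, 0], "turn": 0, "hand": 40}, {"offset": [0, 0, 0], "turn": 0, "hand": 30}])

```text
clock: 11.9
ee_pos: [0.4234, 0.3589, 0.0496]
tool_rot: [3.141, 0.002, -2.993]
contact_force: [-0.1, -0.2, 0.1]
width: 0.466
```

>>> drive_tool(increments=[{"offset": [0, 0, 0], "turn": 0, "hand": 10}, {"offset": [0, 0, 0], "turn": 0, "hand": 0}, {"offset": [0, 0, 0], "turn": 0, "hand": 0}, {"offset": [0, 0, 0], "turn": 0, "hand": 0}])

```text
clock: 12.3
ee_pos: [0.4227, 0.3585, 0.0489]
tool_rot: [3.141, 0.001, -2.993]
contact_force: [-0.2, -0.4, 2.7]
width: 0.269
```

>>> drive_tool(increments=[{"offset": [0, 0, -5], "turn": 0, "hand": 0}, {"offset": [0, 0, -15], "turn": 0, "hand": 0}, {"offset": [0, 0, -30], "turn": 0, "hand": 0}, {"offset": [0, 0, -40], "turn": 0, "hand": 0}, {"offset": [0, 0, -40], "turn": 0, "hand": 0}, {"offset": [0, 0, -35], "turn": 0, "hand": 0}, {"offset": [0, 0, -15], "turn": 0, "hand": 0}, {"offset": [0, 0, 0], "turn": 0, "hand": 0}])

```text
clock: 13.1
ee_pos: [0.4238, 0.3592, 0.2314]
tool_rot: [3.139, 0.005, -2.993]
contact_force: [0.0, 0.3, -1.1]
width: 0.267
```

```bash
python3 -c "
from h import *
go(.599,-.042,.22,np.pi+.148)"
```

```text
pos [0.4238 0.3592 0.2314] rot [ 3.1391  0.0053 -2.9931] -> offset mm [-113.9 -422.7   10.9] turn 0.0 t 13.1 F [ 0.   0.3 -1.1] w 0.267
```

>>> drive_tool(increments=[{"offset": [-3, -12, 0], "turn": 0, "hand": 0}, {"offset": [-7, -26, 0], "turn": 0, "hand": 0}, {"offset": [-10, -37, 0], "turn": 0, "hand": 0}, {"offset": [-10, -37, 0], "turn": 0, "hand": 0}, {"offset": [-10, -37, 0], "turn": 0, "hand": 0}, {"offset": [-10, -37, 0], "turn": 0, "hand": 0}, {"offset": [-10, -37, 0], "turn": 0, "hand": 0}, {"offset": [-10, -37, 0], "turn": 0, "hand": 0}])

```text
clock: 13.9
ee_pos: [0.5293, 0.109, 0.2263]
tool_rot: [-3.142, -0.004, -2.993]
contact_force: [1.1, -0.4, -1.3]
width: 0.268
```

>>> drive_tool(increments=[{"offset": [-10, -37, 0], "turn": 0, "hand": 0}, {"offset": [-10, -37, 0], "turn": 0, "hand": 0}, {"offset": [-10, -37, 0], "turn": 0, "hand": 0}, {"offset": [-8, -29, 0], "turn": 0, "hand": 0}, {"offset": [-5, -17, 0], "turn": 0, "hand": 0}, {"offset": [-1, -5, 0], "turn": 0, "hand": 0}, {"offset": [0, 0, 0], "turn": 0, "hand": 0}, {"offset": [0, 0, 0], "turn": 0, "hand": 0}])

```text
clock: 14.7
ee_pos: [0.5969, -0.0409, 0.2281]
tool_rot: [3.14, -0.001, -2.992]
contact_force: [-0.2, 0.7, -0.6]
width: 0.267
```

```bash
python3 -c "
from h import *
go(.599,-.042,.175,np.pi+.148)"
```

```text
pos [ 0.5969 -0.0409  0.2281] rot [ 3.1403e+00 -1.0000e-03 -2.9922e+00] -> offset mm [-2.  -1.4 53.1] turn 0.1 t 14.7 F [-0.2  0.7 -0.6] w 0.267
```

>>> drive_tool(increments=[{"offset": [-1.8, -1.2, 10], "turn": 0, "hand": 0}, {"offset": [0, 0, 20], "turn": 0, "hand": 0}, {"offset": [0, 0, 15], "turn": 0, "hand": 0}, {"offset": [0, 0, 7], "turn": 0, "hand": 0}, {"offset": [0, 0, 0], "turn": 0, "hand": 0}, {"offset": [0, 0, 0], "turn": 0, "hand": 0}])

```text
clock: 15.3
ee_pos: [0.5999, -0.0427, 0.1768]
tool_rot: [-3.141, 0.001, -2.992]
contact_force: [1.0, -0.1, -0.4]
width: 0.265
```

```bash
python3 -c "
from h import *
go(.599,-.042,.145,np.pi+.148)"
```

```text
pos [ 0.5999 -0.0427  0.1768] rot [-3.1415e+00  7.0000e-04 -2.9924e+00] -> offset mm [ 0.8  0.8 31.8] turn 0.1 t 15.3 F [ 1.  -0.1 -0.4] w 0.265
```

Seated TCP should be about .129. I'll lower it gradually.

>>> drive_tool(increments=[{"offset": [0.8, 0.7, 5], "turn": 0, "hand": 0}, {"offset": [0, 0, 8], "turn": 0, "hand": 0}, {"offset": [0, 0, 8], "turn": 0, "hand": 0}, {"offset": [0, 0, 8], "turn": 0, "hand": 0}, {"offset": [0, 0, 5], "turn": 0, "hand": 0}, {"offset": [0, 0, 3], "turn": 0, "hand": 0}, {"offset": [0, 0, 0], "turn": 0, "hand": 0}])

```text
clock: 16.0
ee_pos: [0.5985, -0.0425, 0.1388]
tool_rot: [3.141, -0.001, -2.993]
contact_force: [0.0, -0.5, -0.2]
width: 0.269
```

>>> drive_tool(increments=[{"offset": [0, 0, 4], "turn": 0, "hand": 0}, {"offset": [0, 0, 3], "turn": 0, "hand": 0}, {"offset": [0, 0, 0], "turn": 0, "hand": 0}])

```text
clock: 16.3
ee_pos: [0.5985, -0.0424, 0.1321]
tool_rot: [3.141, -0.001, -2.993]
contact_force: [-0.8, 0.3, -0.2]
width: 0.268
```

>>> drive_tool(increments=[{"offset": [0, 0, 2], "turn": 0, "hand": 0}, {"offset": [0, 0, 1], "turn": 0, "hand": 0}, {"offset": [0, 0, 1], "turn": 0, "hand": 0}, {"offset": [0, 0, 0], "turn": 0, "hand": 0}])

```text
clock: 16.7
ee_pos: [0.5989, -0.0425, 0.1289]
tool_rot: [-3.141, 0.001, -2.993]
contact_force: [-0.9, 0.4, 2.3]
width: 0.267
```

Seated contact at TCP .1289, expected .129. I'll release, rise and look at the shield and tab.

>>> drive_tool(increments=[{"offset": [0, 0, 0], "turn": 0, "hand": 30}, {"offset": [0, 0, 0], "turn": 0, "hand": 40}, {"offset": [0, 0, 0], "turn": 0, "hand": 45}, {"offset": [0, 0, -8], "turn": 0, "hand": 45}, {"offset": [0, 0, -22], "turn": 0, "hand": 45}, {"offset": [5, 0, -25], "turn": 0, "hand": 45}, {"offset": [15, 0, -10], "turn": 0, "hand": 45}])

```text
clock: 17.4
ee_pos: [0.581, -0.0458, 0.1961]
tool_rot: [-3.14, 0.005, -2.993]
contact_force: [-0.1, -0.3, -0.3]
width: 0.452
```

>>> drive_tool(increments=[{"offset": [25, 0, 0], "turn": 0, "hand": 45}, {"offset": [30, 0, 0], "turn": 0, "hand": 45}, {"offset": [25, 0, 0], "turn": 0, "hand": 45}, {"offset": [10, 0, 10], "turn": 0, "hand": 45}, {"offset": [0, 0, 15], "turn": 0, "hand": 45}, {"offset": [0, 0, 15], "turn": 0, "hand": 45}, {"offset": [0, 0, 0], "turn": 0, "hand": 45}, {"offset": [0, 0, 0], "turn": 0, "hand": 45}])

```text
clock: 18.2
ee_pos: [0.4893, -0.0587, 0.1536]
tool_rot: [3.141, -0.001, -2.993]
contact_force: [0.2, 0.1, 0.6]
width: 0.451
```

Run:
```python
from h import *
C,im,D=snap("wrist","w6"); P=cloud(C,D)
m=(P[...,2]>.079)&(P[...,2]<.09)&(abs(P[...,0]-.487)<.025)&(abs(P[...,1]+.0585)<.02)
q=P[m];c,s,a=cv2.minAreaRect((q[:,:2]*1e3).astype(np.float32));print("tab",len(q),c,s,a,np.median(q[:,2]))
C2,im2,D2=snap("top","top1");P2=cloud(C2,D2)
for n,PP in(("w",P),("top",P2)):
  for lo,hi,R in((.147,.16,.025),(.12,.132,.04)):
    m=(PP[...,2]>lo)&(PP[...,2]<hi)&(abs(PP[...,0]-.599)<R)&(abs(PP[...,1]+.042)<R)
    q=PP[m]
    if len(q)>5:(x,y),r=cv2.minEnclosingCircle(q[:,:2].astype(np.float32)*1000);print(n,len(q),x,y,r,np.median(q[:,2]))
go(.4871,-.0586,.053,np.pi+.149)
```

```text
tab 655 (486.93084716796875, -58.96421432495117) (23.997833251953125, 10.436491012573242) 8.754669189453125 0.08356970357913918
w 425 592.8651123046875 -42.391048431396484 12.311139106750488 0.14993718405699438
w 1121 599.663330078125 -41.45783233642578 26.30877685546875 0.1260953521987949
top 65 601.19384765625 -42.302852630615234 13.258325576782227 0.15242854251488636
top 151 600.2880859375 -42.89747619628906 26.09872055053711 0.1261139620339733
pos [ 0.4903 -0.0589  0.1542] rot [-3.1412e+00  1.2000e-03 -2.9931e+00] -> offset mm [  3.2   0.8 101.2] turn -0.0 t 18.3 F [-0.3 -0.2 -0.2] w 0.451
```

View pics/w6.png

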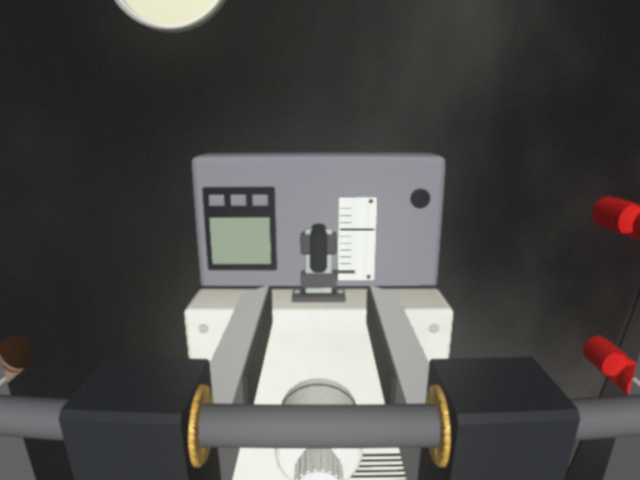

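The shield is seated: head top .152, shoulder .126, centred. The tab is at pixel (318,248), which gives (486.9, −58.9) mm; the index is at (345,271) and the long line at (358,229). I'll descend onto the tab.

>>> drive_tool(increments=[{"offset": [3.2, 0.4, 12], "turn": 0, "hand": 45}, {"offset": [0, 0, 25], "turn": 0, "hand": 45}, {"offset": [0, 0, 30], "turn": 0, "hand": 45}, {"offset": [0, 0, 20], "turn": 0, "hand": 45}, {"offset": [0, 0, 10], "turn": 0, "hand": 45}, {"offset": [0, 0, 4], "turn": 0, "hand": 45}, {"offset": [0, 0, 0], "turn": 0, "hand": 45}])

```text
clock: 19.0
ee_pos: [0.4873, -0.059, 0.0528]
tool_rot: [-3.141, 0.001, -2.993]
contact_force: [-0.3, 0.1, -0.1]
width: 0.45
```

>>> drive_tool(increments=[{"offset": [0, 0, 0], "turn": 0, "hand": 25}, {"offset": [0, 0, 0], "turn": 0, "hand": 15}, {"offset": [0, 0, 0], "turn": 0, "hand": 5}, {"offset": [0, 0, 0], "turn": 0, "hand": 0}, {"offset": [0, 0, 0], "turn": 0, "hand": 0}, {"offset": [0, 0, 0], "turn": 0, "hand": 0}])

```text
clock: 19.6
ee_pos: [0.4874, -0.0595, 0.0531]
tool_rot: [-3.14, 0.001, -2.993]
contact_force: [-0.4, -1.9, 4.5]
width: 0.186
```

```bash
python3 -c "
from h import *
go(.4870-.03*.989,-.0588-.03*.149,.053,np.pi+.149)"
```

```text
pos [ 0.4874 -0.0595  0.0531] rot [-3.1402e+00  1.2000e-03 -2.9928e+00] -> offset mm [30.3  0.7  0. ] turn -0.0 t 19.6 F [-0.4 -1.9  4.5] w 0.186
```

>>> drive_tool(increments=[{"offset": [0, 0, 0], "turn": 0, "hand": 0}, {"offset": [0, 0, 0], "turn": 0, "hand": 0}, {"offset": [0, 0, 0], "turn": 0, "hand": 0}])

```text
clock: 19.9
ee_pos: [0.4874, -0.0595, 0.053]
tool_rot: [-3.14, 0.001, -2.993]
contact_force: [-0.4, -3.6, 5.7]
width: 0.186
```

```bash
python3 -c "
from h import *
C,im,D=snap('wrist','w7');P=cloud(C,D)
cv2.imwrite('pics/w7c.png',cv2.resize(im[170:330,220:420],None,fx=4,fy=3.7,interpolation=cv2.INTER_CUBIC)[...,::-1])
C,im,D=load('w6');P=cloud(C,D)
print((P[200:300:6,292:350:5,2]*1e3).round(0).astype(int))
"
```

```text
[[37 37 39 38 38 39 40 39 38 37 39 39]
 [39 38 39 36 38 39 38 38 38 37 40 40]
 [38 39 37 38 38 37 38 40 39 37 39 39]
 [39 39 39 38 37 37 37 38 38 39 39 40]
 [38 37 38 38 38 54 51 39 39 38 40 39]
 [38 39 38 60 67 70 70 61 39 38 37 39]
 [39 38 62 62 81 83 83 62 63 39 39 39]
 [39 39 62 63 83 83 84 63 62 38 40 39]
 [39 37 61 62 85 84 84 61 62 38 40 39]
 [39 38 62 61 83 83 83 62 61 38 39 40]
 [39 39 39 59 84 85 83 60 38 39 38 38]
 [38 39 40 61 83 84 84 59 38 37 39 40]
 [38 38 59 60 59 83 60 59 57 46 44 45]
 [37 39 63 62 61 61 63 62 62 38 39 39]
 [39 39 61 63 62 62 63 63 63 37 39 39]
 [52 57 56 60 61 60 60 60 55 56 56 45]
 [63 65 65 65 65 66 65 66 65 65 66 56]]
```

View pics/w7c.png

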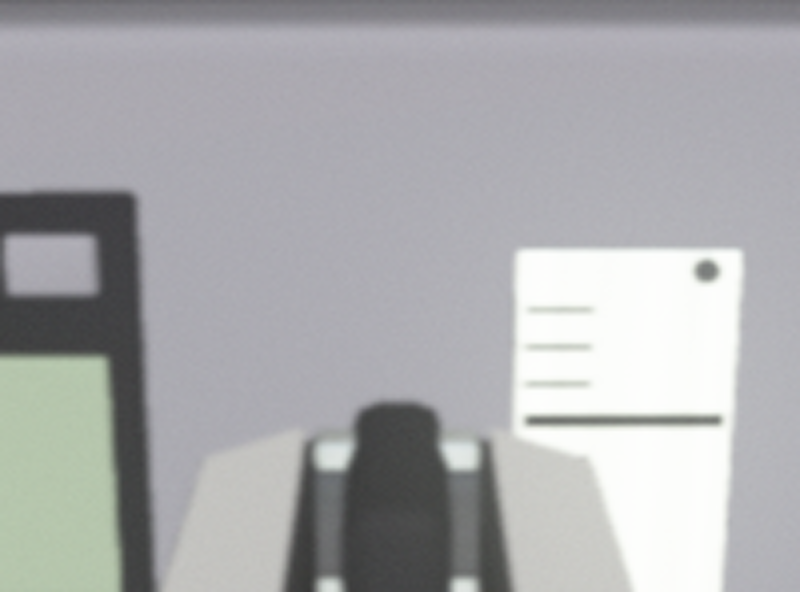

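The fingers have closed on the slide's 62 mm high side wings, not the tab: 17.5 mm wide against 10 mm. I'll open, rise above the wings and pinch the tab alone.

>>> drive_tool(increments=[{"offset": [0, 0, 0], "turn": 0, "hand": 30}, {"offset": [0, 0, 0], "turn": 0, "hand": 30}, {"offset": [0, 0.7, -6], "turn": 0, "hand": 30}, {"offset": [0, 0, -5.5], "turn": 0, "hand": 30}, {"offset": [0, 0, 0], "turn": 0, "hand": 15}, {"offset": [0, 0, 0], "turn": 0, "hand": 5}, {"offset": [0, 0, 0], "turn": 0, "hand": 0}, {"offset": [0, 0, 0], "turn": 0, "hand": 0}])

```text
clock: 20.75
ee_pos: [0.487, -0.0595, 0.0641]
tool_rot: [-3.139, 0.0, -2.992]
contact_force: [-0.1, -4.8, 1.1]
width: 0.104
```

>>> drive_tool(increments=[{"offset": [0, 0, 0], "turn": 0, "hand": 0}, {"offset": [0, 0, 0], "turn": 0, "hand": 0}])

```text
clock: 20.95
ee_pos: [0.4869, -0.0595, 0.0641]
tool_rot: [-3.139, 0.0, -2.992]
contact_force: [-0.9, -5.1, 0.4]
width: 0.101
```

```bash
python3 -c "
from h import *
go(.4870-.03*.989,-.0588-.03*.149,.064,np.pi+.149)"
```

```text
pos [ 0.4869 -0.0595  0.0641] rot [-3.1392e+00  2.0000e-04 -2.9925e+00] -> offset mm [29.8  0.7  0.1] turn 0.0 t 20.95 F [-0.9 -5.1  0.4] w 0.101
```

The pinch is 9.5 mm wide, so it is on the tab. I'll pull 30 mm.

>>> drive_tool(increments=[{"offset": [2, -0.5, 0], "turn": 0, "hand": 0}, {"offset": [5, 0, 0], "turn": 0, "hand": 0}, {"offset": [6, 0, 0], "turn": 0, "hand": 0}, {"offset": [6, 0, 0], "turn": 0, "hand": 0}, {"offset": [5, 0, 0], "turn": 0, "hand": 0}, {"offset": [4, 0, 0], "turn": 0, "hand": 0}, {"offset": [2, 0, 0], "turn": 0, "hand": 0}, {"offset": [0, 0, 0], "turn": 0, "hand": 0}])

```text
clock: 21.75
ee_pos: [0.4601, -0.0636, 0.0642]
tool_rot: [-3.14, 0.007, -2.994]
contact_force: [8.4, -3.6, -6.7]
width: 0.102
```

```bash
python3 -c "
from h import *
go(.4869-.03*.989,-.0595-.03*.149,.064,np.pi+.149)
C,im,D=snap('wrist','w8')
cv2.imwrite('pics/w8c.png',cv2.resize(im[170:330,220:420],None,fx=4,fy=3.7,interpolation=cv2.INTER_CUBIC)[...,::-1])
C,im,D=snap('top','top2')
cv2.imwrite('pics/top2c.png',cv2.resize(im[225:285,320:410],None,fx=8.8,fy=9,interpolation=cv2.INTER_CUBIC)[...,::-1])
"
```

```text
pos [ 0.4601 -0.0636  0.0642] rot [-3.1399  0.0066 -2.9939] -> offset mm [2.9 0.1 0.1] turn -0.1 t 21.75 F [ 8.4 -3.6 -6.7] w 0.102
```

View pics/w8c.png

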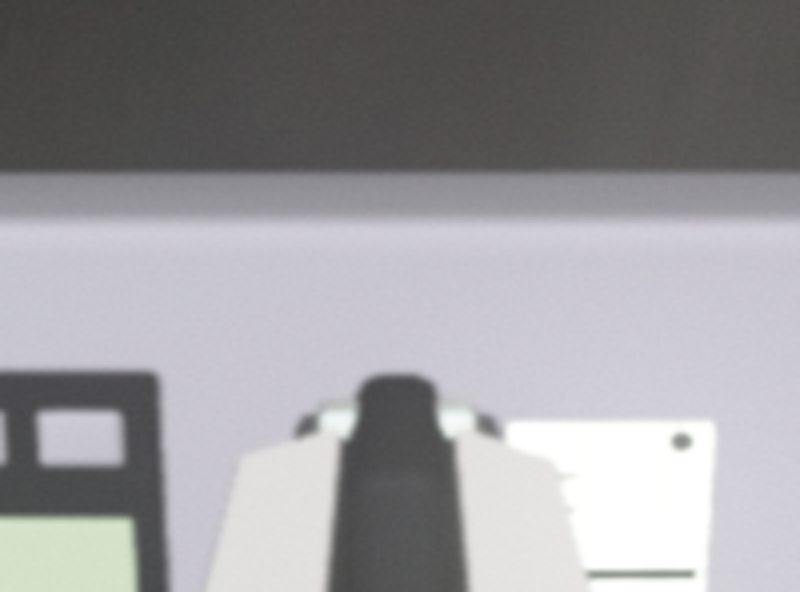

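The slide has come out with the hand, about 27 mm by TCP because the arm gives under the spring. I'll pull 3 mm more and compare the tab's front edge in depth with its shut position.

>>> drive_tool(increments=[{"offset": [2, 0, 0], "turn": 0, "hand": 0}, {"offset": [1, 0, 0], "turn": 0, "hand": 0}, {"offset": [0, 0, 0], "turn": 0, "hand": 0}, {"offset": [0, 0, 0], "turn": 0, "hand": 0}])

```text
clock: 22.25
ee_pos: [0.4576, -0.064, 0.0642]
tool_rot: [-3.14, 0.007, -2.994]
contact_force: [8.0, -2.9, -7.2]
width: 0.101
```

Run:
```python
from h import *
go(.4869-.03*.989,-.0595-.03*.149,.064,np.pi+.149)
snap("wrist","w9"); snap("scene","s9"); snap("top","top9")
o=np.array([.5988,-.0420]); ex=np.array([np.cos(.15),np.sin(.15)]); ey=np.array([-ex[1],ex[0]])
for t in("w6","w7","w8","w9"):
    C,im,D=load(t);P=cloud(C,D);q=P.reshape(-1,3);X=(q[:,:2]-o)@ex*1e3;Y=(q[:,:2]-o)@ey*1e3
    r=[]
    for lo,hi in((.079,.088),(.064,.076),):   # top, front face
        s=(abs(Y)<3.5)&(q[:,2]>lo)&(q[:,2]<hi)&(X<-95)
        r+= [s.sum(),np.percentile(X[s],[2,10,25]).round(1)] if s.sum() else [0]
    s=(abs(Y)>5.5)&(abs(Y)<9)&(q[:,2]>.056)&(q[:,2]<.066)&(X<-95); r+=["wing",s.sum(),np.percentile(X[s],[3,10]).round(1) if s.sum() else 0]
    print(t,*r)
# expected pixel of index side / long line in scene+top, to make a crop
C,im,D=load("w9");a=cv2.resize(im[225:335,280:400],None,fx=4.6,fy=4.6,interpolation=cv2.INTER_CUBIC)
C,im,D=load("s9");b=cv2.resize(im[205:265,290:370],None,fx=4.9,fy=4.9,interpolation=cv2.INTER_CUBIC)
C,im,D=load("top9");c=cv2.resize(im[230:285,330:410],None,fx=3,fy=3,interpolation=cv2.INTER_CUBIC)
M=np.zeros((600,800,3),np.uint8)
a=a[:,:400];M[:a.shape[0],:a.shape[1]]=a;b=b[:,:395];M[:b.shape[0],405:405+b.shape[1]]=b;M[310:310+c.shape[0],405:405+c.shape[1]]=c
cv2.imwrite("pics/fin.png",M[...,::-1])
```

```text
pos [ 0.4576 -0.064   0.0642] rot [-3.1399  0.0071 -2.9939] -> offset mm [0.4 0.1 0.1] turn -0.1 t 22.25 F [ 8.  -2.9 -7.2] w 0.101
w6 459 [-124.8 -123.5 -120.3] 55 [-125.2 -125.1 -125. ] wing 421 [-123.  -121.3]
w7 1047 [-124.9 -124.1 -121.2] 191 [-125.4 -125.2 -125.1] wing 846 [-122.9 -122. ]
w8 924 [-152.1 -151.2 -148.3] 169 [-152.6 -152.4 -152.2] wing 250 [-150.4 -150.1]
w9 922 [-154.7 -153.8 -150.8] 165 [-155.1 -154.8 -154.7] wing 278 [-152.9 -152.7]
```

>>> drive_tool(increments=[{"offset": [0.4, 0, 0], "turn": 0, "hand": 0}, {"offset": [0, 0, 0], "turn": 0, "hand": 0}, {"offset": [0, 0, 0], "turn": 0, "hand": 0}])

```text
clock: 22.7
ee_pos: [0.4574, -0.064, 0.0641]
tool_rot: [-3.14, 0.007, -2.994]
contact_force: [8.2, -2.5, -6.8]
width: 0.103
```

Run:
```python
from h import *
snap("wrist","w10"); snap("scene","s10"); snap("top","top10")
print(bot.sense()["ee_pos"],bot.sense()["contact_force"])
o=np.array([.5988,-.0420]); ex=np.array([np.cos(.15),np.sin(.15)]); ey=np.array([-ex[1],ex[0]])
for t in("w7","w10"):
    C,im,D=load(t);P=cloud(C,D);q=P.reshape(-1,3);X=(q[:,:2]-o)@ex*1e3;Y=(q[:,:2]-o)@ey*1e3
    s=(abs(Y)<3.5)&(q[:,2]>.064)&(q[:,2]<.076)&(X<-95);print(t,np.percentile(X[s],[2,10,25,50]).round(2))
C,im,D=load("top10");P=cloud(C,D)
for lo,hi,R in((.147,.16,.025),(.12,.132,.04)):
    m=(P[...,2]>lo)&(P[...,2]<hi)&(abs(P[...,0]-.599)<R)&(abs(P[...,1]+.042)<R);print("shield",m.sum(),np.median(P[m],0).round(4))
_,i0,_=load("top0")
M=np.zeros((600,800,3),np.uint8)
def put(im,y0,y1,x0,x1,f,r,c,):
    a=cv2.resize(im[y0:y1,x0:x1],None,fx=f,fy=f,interpolation=cv2.INTER_CUBIC);a=a[:600-r,:800-c];M[r:r+a.shape[0],c:c+a.shape[1]]=a
put(load("w10")[1],240,340,280,380,4,0,0); put(load("s10")[1],200,270,250,365,3.4,0,405); put(im,180,330,160,430,1.3,400,0); put(im,225,285,325,410,4.6,250,405)
cv2.imwrite("pics/fin.png",M[...,::-1])
```

```text
[ 0.45742993 -0.06401977  0.06414374] [ 8.73380395 -1.95129333 -7.27951168]
w7 [-125.4  -125.22 -125.07 -124.9 ]
w10 [-155.17 -154.99 -154.85 -154.64]
shield 85 [ 0.5998 -0.0426  0.1525]
shield 219 [ 0.596  -0.0413  0.1261]
```

View pics/fin.png

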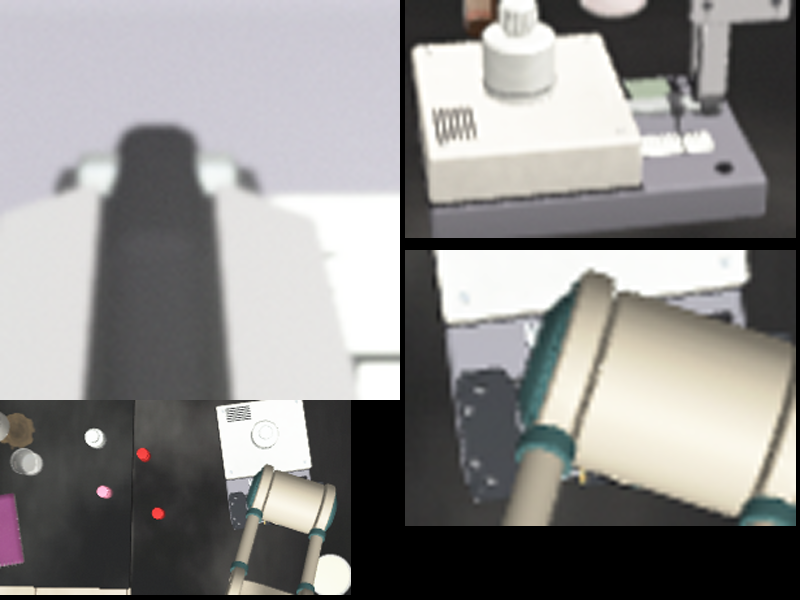

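```bash
python3 -c "
from rig import bot
print(bot.job_done()); s=bot.sense(); print(s['clock'],s['ee_pos'],s['width'])"
```

```text
the job is handed in; nothing more can be done
None
the job is handed in; nothing more can be done
```

I put the vial in the well, covered it with the wide shield, then pulled the shutter to the long line. I handed in still holding it there, at about 23 s.

- **Vial:** it touched the well floor at the expected height with about 5 N. After release its cap top measured z = 116 mm, centred on the well and with no tilt beyond depth noise.
- **Shield:** I confirmed the wide one by its skirt radius, 26.8 mm. It met the case at the expected height, and at the end its shoulder was at 126 mm and its head top at 152.5 mm, both right for fully seated.
- **Shutter:** the tab's front edge moved 29.8 mm by depth and the hand moved the same distance, against a target of 30 mm. In the scene picture the index runs in line with the long line. The spring was pulling at about 8–9 N, and the grip was 9.7 mm wide on the 10 mm tab.

**What did not go to plan:**
- My first pinch, at the suggested height, closed on the slide's side wings instead of the tab. I opened, rose 11 mm and gripped the tab alone. The slide had not moved.
- The first pull stopped at about 27 mm because the arm gave under the spring, so I added a little more.
- The first top-camera reading of the vial's position was about 5 mm off in y. I used the wrist camera for the fits.

In the final overview picture the beaker and dish looked undisturbed. I did not check the dropper bottle closely, but the arm was never worked near it.

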